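Stand the coated test panel in the free slot of the storage rack

TASK

Take the red coated test panel off its sloping stand and stand it upright in the free slot of the panel rack, the one with the blue end markers, roughly centred along the slot. Lower it by hand until its foot rests on the slot's floor, then let go and leave it standing. Leave the green and yellow panels, the jar and the bottle where they are.

Things in the scene. Friction and masses are not known exactly. Their poses are not given: they have to be found in the camera images.
- red_panel: White rigid panel, red dry coating low on it; 8 mm thick (own x), 110 wide (own y), 150 tall (own z, to its top edge), 0.16 kg. Origin: middle of the foot edge. Starts leaning on the stand 25 degrees off vertical, top towards the stand's -x (roughly the robot); its upper 65 mm are free on both faces. May be touched anywhere and stand either way round, foot edge down.
- free_slot: Free slot, any of the rack's three, with a blue tab (30 x 18 mm) 84 mm either side of its middle. Origin: middle of its floor, 12 mm above the counter; own y along the slot, x across, z up. 11 mm wide, 100 long, open ended (panel overhangs 5 mm each end), straight to 30 mm above its floor, then flared to 27 mm wide at the mouth 44 mm above the floor. Same yaw as the rack.
- rack: Fixed grey base plate 250 x 150 x 12 mm with three parallel white slots at x = -80, 0 and 80 mm, each running along its own y and shaped as told for the free slot. Two hold the green and yellow panels. Origin: centre of the base's underside, on the counter.
- stand: Fixed aluminium stand, grey base 120 x 130 mm, 105 mm tall. Its ledge carries the red panel's foot 30 mm above the counter; a front lip rises 10 mm, 7 mm in front of the panel; a sloping back board supports its rear (-x side) up to 80 mm from the foot. Origin: on the counter below the middle of the panel's foot; own +x is the open front, away from the robot.
- panel_a: Test panel like the red one but with a green coating, standing loose in a rack slot. Origin: middle of its foot edge; same axes. Leave it.
- panel_b: Test panel like the red one but with a yellow coating, standing loose in a rack slot. Origin: middle of its foot edge; same axes. Leave it.
- jar: White jar with black lid, 66 mm wide, 75 mm tall, standing on the counter beyond the work. Origin: centre of its underside. Leave it.
- bottle: Amber bottle with white cap, 52 mm wide, 100 mm tall, standing on the counter beyond the work. Origin: centre of its underside. Leave it.
Not all that is in view belongs to the job. Leave any pink or turquoise look-alike of the red_panel alone.

How it is judged:
By the outcome, as a careful person would: the job done as asked, in the order asked, and still so for the second after the job is handed in, with the robot touching nothing.
It also fails if it takes over 48 s, if anything falls off the work surface, if the arm or the gripper's body presses on something with over 40 N, if the wrist force passes 120 N, or if a joint passes its speed limit or range.

ROBOT

A 6-joint arm with a two-finger parallel gripper is mounted at the origin on the work surface. World frame = base frame: x ahead of the robot, y to its left, z up, the work surface at z = 0. Lengths are in m, angles in rad, forces in N, time in s.
With the tool pointing down it reaches from about 0.35 to 0.975 m from the base axis. Payload 4.9 kg.
Tool frame: the origin (TCP) lies on the centre line of the jaws, within the pads' length; the fingertips stand 11 mm ahead of it and the grasp point (between the pads) lies 8 mm behind it (manip.finger_overhang is the distance from the TCP to the fingertips, in m); y points along the fingers, z is the direction in which the jaws open and shut, and the axes are right-handed (so a half turn about y gives the same grasp; the last joint's range is limited). The gripper opens to 85 mm and grips with 20 to 120 N. Pads are 22 mm wide; open, the fingers measure 114 mm over their backs; the gripper's body (76 mm by 85 mm) begins 54 mm behind the grasp point. The pads swing forward as they close: fully open they stand 13 mm farther back than shut.
Start: joints at [1.074, 0.053, 1.613, -0, 1.476, -0.119], TCP at [0.231, 0.581, 0.242] pointing down, gripper open.
Joint ranges: [-3.01, 3.01], [-1.01, 2.22], [0.06, 2.58], [-1.02, 4.17], [0.09, 2.62], [-3.14, 3.14]. Speed limits (rad/s): [2.57, 2.57, 3.14, 3.14, 3.14, 3.14].

INTERFACE

Orientations are given as a unit quaternion [w, x, y, z].
In Python, from plant import readout, cams, workorder, manip gives the robot as it stands.
- The arm moves only by the tool play_rows, never from a script. Its arguments are lists of equal length, an entry for each row: "slide": the shift along the tool's x, y, z in cm, a list of three; "yaw": the turn about the tool's y in degrees; "grip": the closure, from -1 (fully open) to 1 (shut), so that 0 is half open. In form: {"slide": [[x, y, z], ...], "yaw": [yaw, ...], "grip": [grip, ...]}. A call has 1 to 12 rows; each row shifts and turns the commanded pose from where the row before left it, along the tool's axes as they then stand; what a row does not reach is not made up. A row lasts 1/10 s, in which the tool goes at most 50 mm and 8.59 degrees, less where a joint would pass 70% of its speed; a pose out of reach is approached as far as the arm can. A call with a gripper value outside its range is refused whole. The fingers move at their own pace and stop on an object; the grip force is fixed at half the most. Time passes only in rows, so rows that do not move let the fingers close. It gives the time, the measured TCP pose, the force and the opening at its end, in the units of the state.
- readout.state(): the state, without advancing time (a new reading comes with each control period).
- cams.grab_frame(name): name is "scene" or "side" or "wrist"; returns a dict with "image" (480x640x3 uint8, red, green, blue), "mtx" (3x3 intrinsics, pixels), "dist" ([k1, k2, p1, p2, k3] as OpenCV has them; the pictures are not rectified), "R" (3x3) and "t" (3): a world point X has camera coordinates R X + t; the wrist camera has in their place "mount" (4x4, takes a point from camera to tool coordinates, whose origin is the TCP and whose axes are the tool frame's). Camera axes: x right, y down, z forward; pixel columns grow to the right and rows downward; lengths in m; the calibration is good to about 2 mm. A picture is of the moment at which its call begins: read the wrist's pose just before it. There is no depth.
- workorder.job_done(): hands the job in, once; it reports no verdict.
The state is a dict: "time": time; "joint_pos": joint angles; "joint_vel": joint speeds; "joint_efforts": joint torques, N m; "tool_pos": TCP position; "tool_rot": TCP orientation; "contact_force": force on the tool from outside, world axes, zero at the start; "ft_torque": the same for the moment, N m; "gripper_width": opening from 0.0 (shut) to 1.0 (fully open).
Only numpy, scipy, OpenCV 4.12 (cv2) and the standard library are available. Lean on these libraries where they do the work, as an engineer would, in place of code of your own. Each camera call takes 0.05 s, during which the arm holds its last target.

## Working session

There is one attempt and no reset: what is moved stays moved. The work goes in short steps, Python scripts to look and compute and a tool call to move; the robot and the scene stay as the last step left them, time stands still between calls to the robot, and variables do not carry over. Pictures are saved under pics/ and viewed, and the job is handed in when it is done.

Besides the shell and the picture viewer there is one more tool, called after "Call:" by a JSON object that holds its "name" and its "arguments", one argument or row to a line. play_rows: Moves the arm, as the interface text tells. Its arguments: {"type":"object","properties":{"slide":{"type":"array","items":{"type":"array","items":{"type":"number"}}},"yaw":{"type":"array","items":{"type":"number"}},"grip":{"type":"array","items":{"type":"number"}}},"required":["slide","yaw","grip"]}

```bash
ls; mkdir -p pics
python3 - <<'E'
from plant import readout, cams, workorder, manip
import cv2
print(readout.state())
print([ (k,getattr(manip,k)) for k in dir(manip) if not k.startswith('_')])
for n in ["scene","side","wrist"]:
    f=cams.grab_frame(n)
    cv2.imwrite(f"pics/{n}0.png",f["image"][:,:,::-1])
    print(n,{k:f[k] for k in f if k!="image"})
E
```

```text
pics
{'time': 0.0, 'joint_pos': array([ 1.07398679e+00,  5.33290418e-02,  1.61427540e+00, -5.09264918e-05,
        1.47596820e+00, -1.19009486e-01]), 'joint_vel': array([-4.84390766e-05, -1.24426655e-03, -1.02078886e-03,  3.52091345e-04,
        1.12947694e-03,  1.42188932e-04]), 'joint_efforts': array([-5.91142343e-04, -3.93694675e+01, -3.70169413e+01, -2.18450882e-04,
        7.23719801e-03, -6.92221278e-06]), 'tool_pos': array([0.23028443, 0.58039809, 0.24109134]), 'tool_rot': array([-0.69385577,  0.69520085, -0.13297284,  0.13258269]), 'contact_force': array([ 0.68460268, -0.67230175,  0.46637367]), 'ft_torque': array([-0.01588741, -0.01354424, -0.00267414]), 'gripper_width': 0.9984733820469797}
[('IKError', <class 'plant.IKError'>), ('finger_overhang', 0.011)]
scene {'mtx': array([[541.83839883,   0.        , 323.0697109 ],
       [  0.        , 541.83839883, 236.55911587],
       [  0.        ,   0.        ,   1.        ]]), 'dist': array([-0.04194377,  0.        ,  0.        ,  0.        ,  0.        ]), 'R': array([[ 0.95054812,  0.31049889, -0.00697948],
       [ 0.18405612,
[... 512 characters left out ...]
79034988e-01,  5.18746227e-01, -7.66312489e-01]]), 't': array([-0.43923222,  0.28512385,  0.92002163])}
wrist {'mtx': array([[362.16900828,   0.        , 313.24730393],
       [  0.        , 362.16900828, 246.30676729],
       [  0.        ,   0.        ,   1.        ]]), 'dist': array([0.02015906, 0.        , 0.        , 0.        , 0.        ]), 'mount': array([[-1.19846344e-04,  9.54413230e-01,  2.98488479e-01,
        -7.66472403e-02],
       [-1.34941187e-03, -2.98488364e-01,  9.54412320e-01,
        -1.33335345e-01],
       [ 9.99999082e-01, -2.88401070e-04,  1.32366928e-03,
         1.81916501e-04],
       [ 0.00000000e+00,  0.00000000e+00,  0.00000000e+00,
         1.00000000e+00]])}
```

View pics/scene0.png

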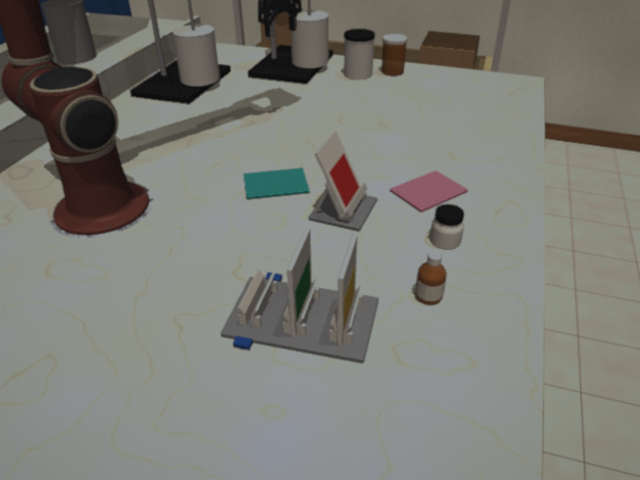

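View pics/side0.png

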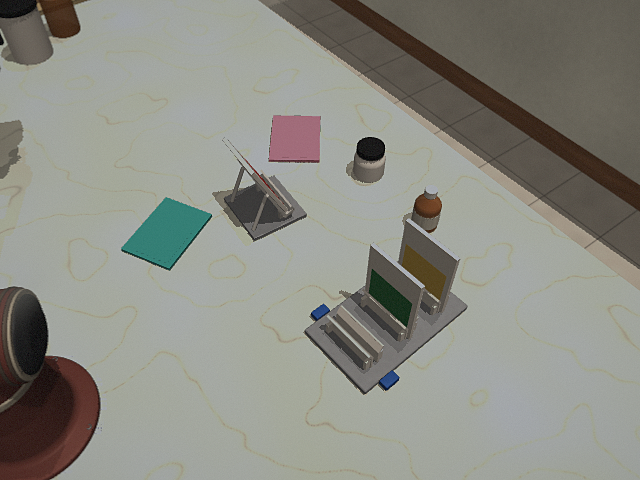

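View pics/wrist0.png

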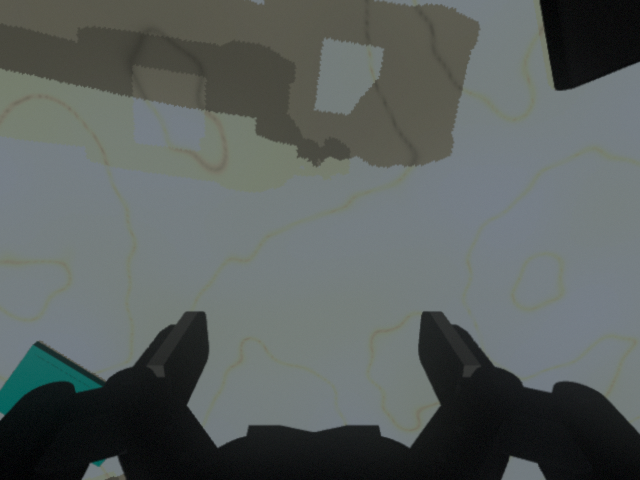

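The scene camera shows the red panel on its stand at about (345,180). The free slot is the leftmost of the rack, with blue tabs at (243,343) and (273,278). I'll enlarge both views.

Run:
```python
import cv2
for n,c,r in [("scene",(215,225,175,140),"rack"),("scene",(300,125,90,110),"stand"),("side",(295,210,180,190),"rack"),("side",(210,125,110,120),"stand")]:
    im=cv2.imread(f"pics/{n}0.png"); x,y,w,h=c
    k=min(800//w,600//h); o=cv2.resize(im[y:y+h,x:x+w],None,fx=k,fy=k,interpolation=cv2.INTER_CUBIC)
    for i in range(0,w,10):
        cv2.line(o,(i*k,0),(i*k,8 if i%50 else 20),(0,0,255),1)
        if (x+i)%20==0: cv2.putText(o,str(x+i),(i*k,30),0,.4,(0,0,255),1)
    for i in range(0,h,10):
        cv2.line(o,(0,i*k),(8,i*k),(0,0,255),1)
        if (y+i)%20==0: cv2.putText(o,str(y+i),(10,i*k+4),0,.4,(0,0,255),1)
    cv2.imwrite(f"pics/{n}_{r}.png",o); print(n,r,k)
```

```text
scene rack 4
scene stand 5
side rack 3
side stand 5
```

View pics/scene_rack.png

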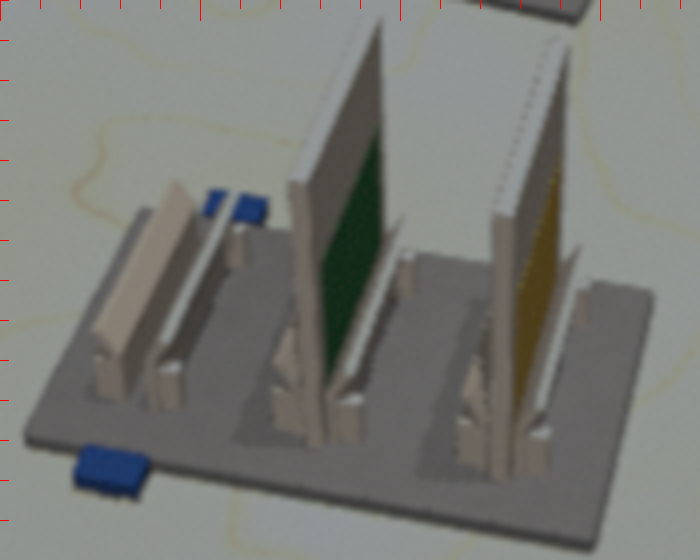

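View pics/scene_stand.png

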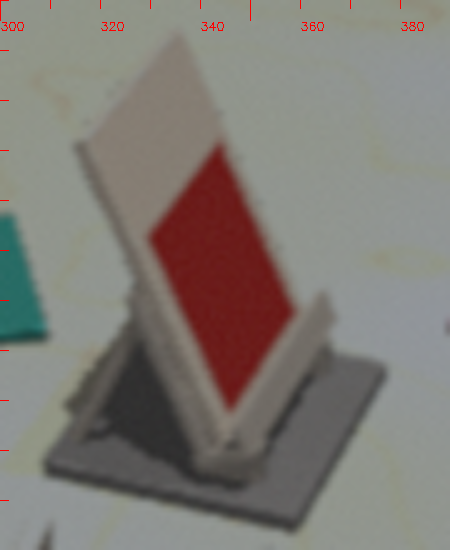

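View pics/side_rack.png

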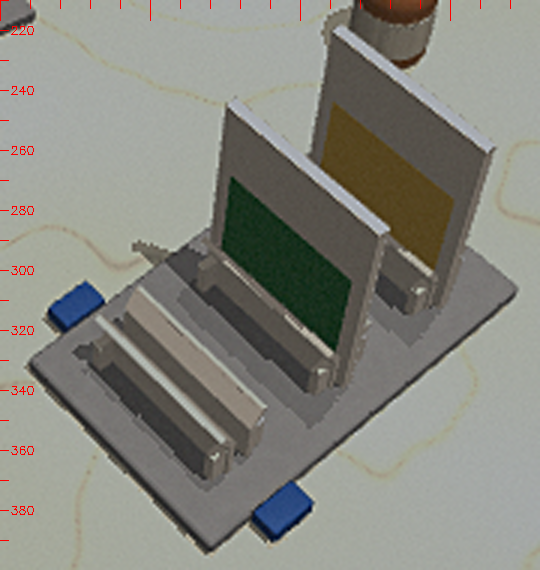

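View pics/side_stand.png

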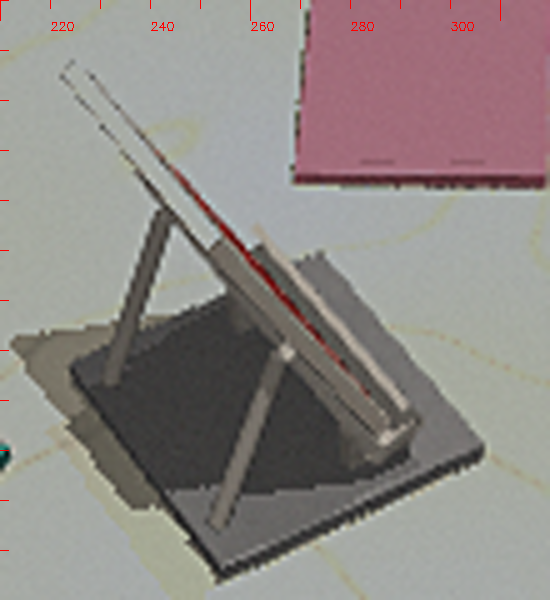

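```bash
cat > h.py <<'E'
import numpy as np, cv2, pickle, os
from scipy.optimize import least_squares
from scipy.spatial.transform import Rotation as Ro
def cal():
    if not os.path.exists('cal.pkl'):
        from plant import cams
        d={n:{k:v for k,v in cams.grab_frame(n).items() if k!='image'} for n in('scene','side')}
        pickle.dump(d,open('cal.pkl','wb'))
    return pickle.load(open('cal.pkl','rb'))
C=cal()
def proj(n,X):
    c=C[n]; return cv2.projectPoints(np.atleast_2d(np.array(X,float)),cv2.Rodrigues(c['R'])[0],c['t'],c['mtx'],c['dist'])[0].reshape(-1,2)
def px(u,v,k,x0,y0): return np.array([(u+.5)/k-.5+x0,(v+.5)/k-.5+y0])
def place(p,P):
    c,s=np.cos(p[2]),np.sin(p[2]); P=np.atleast_2d(P)
    return np.c_[p[0]+c*P[:,0]-s*P[:,1],p[1]+s*P[:,0]+c*P[:,1],P[:,2]]
E
cat > fit.py <<'E'
from h import *
# rack
S=[px(u,v,4,215,225) for u,v in [(25,435),(596,541),(653,291),(145,209)]]
D=[px(u,v,3,295,210) for u,v in [(30,361),(208,545),(517,289)]]
R=np.array([[-125,-75,12],[125,-75,12],[125,75,12],[-125,75,12]])/1e3
RD=R[[3,0,1]]
f=lambda p:np.r_[(proj('scene',place(p,R))-S).ravel(),(proj('side',place(p,RD))-D).ravel()]
r=least_squares(f,[.5,0,0]); print('rack',r.x,np.degrees(r.x[2])); print(r.fun.reshape(-1,2).round(1))
rack=r.x
print('slot',place(rack,[[-.08,0,.012]]),'tabs px',proj('scene',place(rack,[[-.08,-.084,.005],[-.08,.084,.005]])),proj('side',place(rack,[[-.08,-.084,.005],[-.08,.084,.005]])))
# stand
t=np.radians(25)
def pan(P,a=t,off=0): # panel->stand
    P=np.array(P,float)/1e3
    return np.c_[np.cos(a)*P[:,0]-np.sin(a)*P[:,2]+off,P[:,1],np.sin(a)*P[:,0]+np.cos(a)*P[:,2]+.03]
SB=[px(u,v,5,300,125) for u,v in [(45,464),(297,522),(387,368)]]
DB=[px(u,v,5,210,125) for u,v in [(72,368),(220,570),(485,448),(320,255)]]
SP=[px(u,v,5,300,125) for u,v in [(180,32),(88,148),(76,146)]]
PP=pan([[4,55,150],[4,-55,150],[-4,-55,150]])
def g(p):
    bx,bh=p[3:5]
    B=lambda s:np.array([[bx+.06*a,.065*b,bh] for a,b in s])
    return np.r_[(proj('scene',place(p,B([(-1,-1),(1,-1),(1,1)])))-SB).ravel(),(proj('side',place(p,B([(-1,1),(-1,-1),(1,-1),(1,1)])))-DB).ravel(),(proj('scene',place(p,PP))-SP).ravel()]
r=least_squares(g,[.5,.2,0,0,.008]); print('stand',r.x,np.degrees(r.x[2])); print(r.fun.reshape(-1,2).round(1))
st=r.x
P=pan([[4,55,150],[4,-55,150],[-4,55,150],[-4,-55,150],[4,55,0],[4,-55,0]])
W=place(st,P);print(W.round(4))
for n in('scene','side'):
    im=cv2.imread(f'pics/{n}0.png'); im=cv2.resize(im,None,fx=4,fy=4)
    pts=list(W)+list(place(rack,R))+list(place(rack,[[-.08,-.05,.012+.044],[-.08,.05,.056],[-.08,-.05,.012],[0,-.055,.162],[0,.055,.162],[.08,.055,.162],[.08,-.055,.162]]))
    for q in proj(n,pts): cv2.circle(im,tuple(int(round(a*4+1.5)) for a in q),4,(255,0,255),1)
    x,y=(215,120) if n=='scene' else (210,125)
    cv2.imwrite(f'pics/{n}_fit.png',cv2.resize(im[y*4:(y+245)*4,x*4:(x+265)*4],None,fx=.6,fy=.6,interpolation=cv2.INTER_AREA))
np.savez('fit.npz',rack=rack,stand=st)
E
python3 fit.py
```

```text
rack [ 0.56448525 -0.19234679  0.07424833] 4.254116115137071
[[-1.3 -0.2]
 [ 0.7  0.5]
 [ 1.4 -0.2]
 [-1.2 -0.8]
 [-1.3 -0.8]
 [ 0.5  0.8]
 [ 0.9 -0.6]]
slot [[ 0.48470566 -0.1982812   0.012     ]] tabs px [[243.0197313  344.62115775]
 [273.79955467 279.35910619]] [[388.33470024 381.01206793]
 [319.83052857 313.35481756]]
stand [ 0.55971701  0.15152886 -0.06044922 -0.02100184  0.00947428] -3.4634853984745377
[[-0.9  0.1]
 [ 0.5  0.2]
 [ 0.4 -0.4]
 [-1.  -0.3]
 [ 0.6  0.7]
 [ 0.4 -0.1]
 [ 0.3 -0. ]
 [ 0.7 -0.6]
 [ 0.2 -0.8]
 [-0.7  0.4]]
[[0.5034 0.21   0.1676]
 [0.4967 0.1002 0.1676]
 [0.4961 0.2105 0.1643]
 [0.4895 0.1007 0.1643]
 [0.5667 0.2062 0.0317]
 [0.56   0.0964 0.0317]]
```

```bash
cat >> h.py <<'E'
def plan(goal,zyaw,st=None):
    """goal world TCP pos; zyaw: desired heading (rad) of tool z in the world. prints needed total yaw (deg), tool-frame shift after/before"""
    from plant import readout
    s=readout.state(); q=s['tool_rot']; M=Ro.from_quat([q[1],q[2],q[3],q[0]]).as_matrix()
    cur=np.arctan2(M[1,2],M[0,2]); d=(zyaw-cur+np.pi)%(2*np.pi)-np.pi
    # rotation about tool y by a : check sign: tool y ~ down => heading change = -a
    dp=np.array(goal)-s['tool_pos']
    print('t',round(s['time'],2),'pos',s['tool_pos'].round(4),'zhead',np.degrees(cur).round(2),'w',s['gripper_width'],'F',s['contact_force'].round(1),'q6',s['joint_pos'].round(2))
    print('tool y',M[:,1].round(3),'yaw needed',-np.degrees(d).round(2),'slide cm in present axes',(M.T@dp*100).round(2),'tool x world',M[:,0].round(3))
    M2=Ro.from_euler('z',d).as_matrix()@M
    print('slide cm in final axes',(M2.T@dp*100).round(2))
E
python3 - <<'E'
from h import *
f=np.load('fit.npz');st=f['stand']
plan([.45,.157,.25],st[2])
E
```

```text
t 0.25 pos [0.2304 0.5807 0.2417] zhead 68.35 w 1.0033674491913374 F [-0.3 -0.2  0.7] q6 [ 1.07  0.05  1.61  0.    1.48 -0.12]
tool y [-0.001 -0.001 -1.   ] yaw needed 71.82 slide cm in present axes [ 36.04  -0.81 -31.28] tool x world [ 0.929 -0.369 -0.   ]
slide cm in final axes [40.96 -0.86 24.48]
```

View pics/side_fit.png

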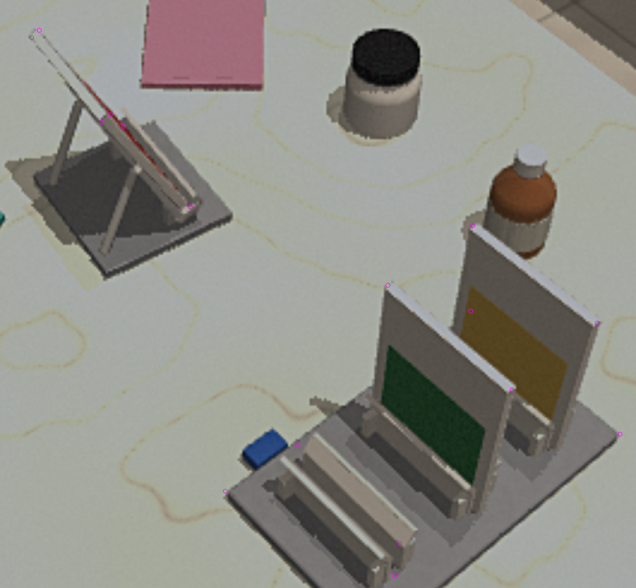

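View pics/scene_fit.png

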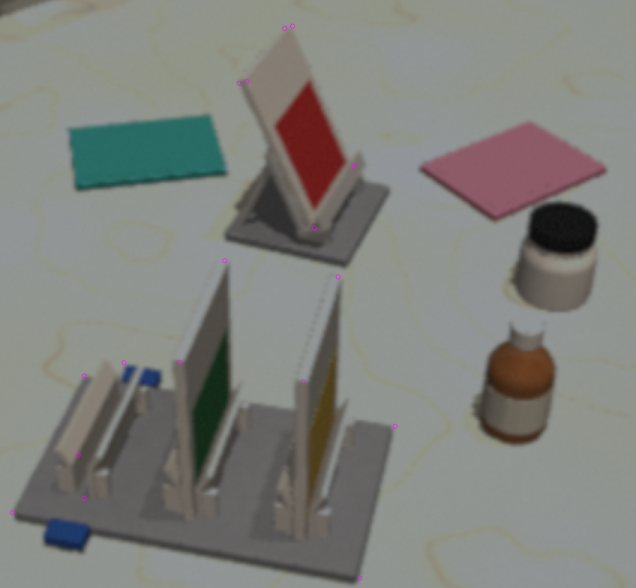

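The stand, rack and panel model overlays agree with the images to about 1 px, apart from the rack corners at up to 1.5 px. Next I'll turn the tool and move to hover over the red panel.

Call:
{"name": "play_rows", "arguments": {
  "slide": [
    [0,0,0],
    [0,0,0],
    [0,0,0],
    [0,0,0],
    [0,0,0],
    [0,0,0],
    [0,0,0],
    [0,0,0],
    [0,0,0],
    [0,0,0]
  ],
  "yaw": [8,8,8,8,8,8,8,8,7.8,0],
  "grip": [-1,-1,-1,-1,-1,-1,-1,-1,-1,-1]
}}

```text
time: 1.25
tool_pos: [0.2305, 0.5808, 0.2421]
tool_rot: [-0.485, 0.485, -0.515, 0.515]
contact_force: [-0.1, -0.5, -0.0]
gripper_width: 1.004
```

Call:
{"name": "play_rows", "arguments": {
  "slide": [
    [3.4,0,2.6],
    [3.4,0,2.6],
    [3.4,0,2.6],
    [3.4,0,2.6],
    [3.4,0,2.6],
    [3.4,0,2.6],
    [3.4,0,2.6],
    [3.4,0,2.6],
    [3.4,0,2.6],
    [3.4,0,2.6],
    [3.4,0,2.6],
    [3.4,0,2.6]
  ],
  "yaw": [0,0,0,0,0,0,0,0,0,0,0,0],
  "grip": [-1,-1,-1,-1,-1,-1,-1,-1,-1,-1,-1,-1]
}}

```text
time: 2.45
tool_pos: [0.5182, 0.1533, 0.2424]
tool_rot: [-0.486, 0.485, -0.514, 0.514]
contact_force: [0.4, -0.2, 0.3]
gripper_width: 1.0
```

```bash
cat >> h.py <<'E'
def wr(name):
    from plant import readout,cams
    s=readout.state(); f=cams.grab_frame('wrist'); cv2.imwrite(name,f['image'][:,:,::-1])
    q=s['tool_rot']; T=np.eye(4); T[:3,:3]=Ro.from_quat([q[1],q[2],q[3],q[0]]).as_matrix(); T[:3,3]=s['tool_pos']
    W=np.linalg.inv(T@f['mount']); C['wrist']=dict(R=W[:3,:3],t=W[:3,3],mtx=f['mtx'],dist=f['dist'])
    pickle.dump(C['wrist'],open(name+'.pkl','wb'))
E
python3 - <<'E'
from h import *
f=np.load('fit.npz');st=f['stand']
plan(place(st,[[-.04,0,.25]])[0],st[2])
wr('pics/w1.png')
t=np.radians(25)
P=np.array([[x,y,150] for x in(4,-4) for y in(55,-55)])/1e3
X=np.c_[np.cos(t)*P[:,0]-np.sin(t)*P[:,2],P[:,1],np.sin(t)*P[:,0]+np.cos(t)*P[:,2]+.03]
print(proj('wrist',place(st,X)))
E
```

```text
t 2.45 pos [0.5182 0.1533 0.2424] zhead -3.26 w 1.000030560754366 F [ 0.4 -0.2  0.3] q6 [ 0.15 -0.15  1.81  0.    1.48  0.21]
tool y [ 0.  0. -1.] yaw needed 0.2 slide cm in present axes [-0.08 -0.76  0.16] tool x world [-0.057 -0.998 -0.   ]
slide cm in final axes [-0.08 -0.76  0.16]
[[281.64193316 171.93606809]
 [285.37364664 342.42871042]
 [269.49453245 171.27941861]
 [274.8260963  339.59448907]]
```

View pics/w1.png

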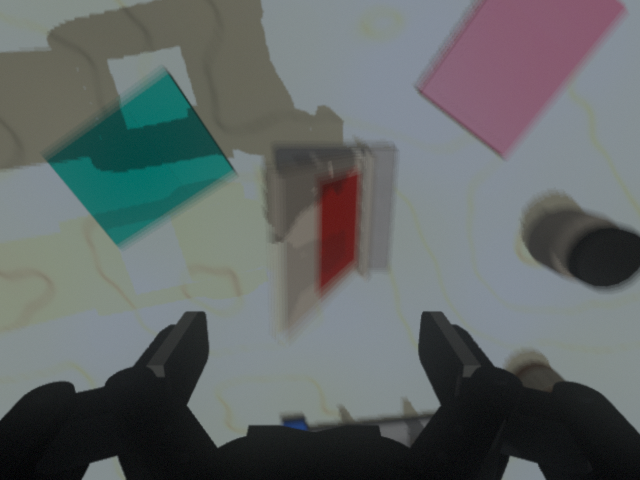

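Run:
```python
import cv2
im=cv2.imread('pics/w1.png'); x,y,w,h=240,130,170,220
o=cv2.resize(im[y:y+h,x:x+w],None,fx=2.7,fy=2.7,interpolation=cv2.INTER_CUBIC); k=2.7
for i in range(0,h,20):
    cv2.line(o,(0,int(i*k)),(8,int(i*k)),(0,0,255),1); cv2.putText(o,str(y+i),(10,int(i*k)+4),0,.4,(0,0,255),1)
for i in range(0,w,20):
    cv2.line(o,(int(i*k),0),(int(i*k),8),(0,0,255),1); cv2.putText(o,str(x+i),(int(i*k),20),0,.4,(0,0,255),1)
cv2.imwrite('pics/w1c.png',o)
```

```text
(no output)
```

View pics/w1c.png

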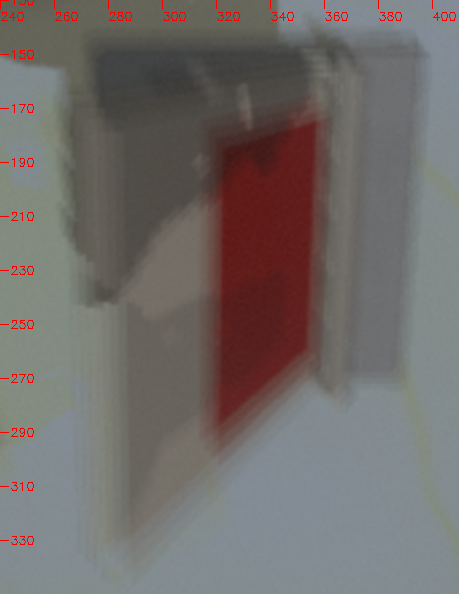

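The wrist view is motion-blurred. The panel's top front edge runs from about (281,178) to (286,335), against a predicted (282,172) to (285,342), so the centre agrees within a pixel. I'll descend with the jaws open.

Call:
{"name": "play_rows", "arguments": {
  "slide": [
    [-0.1,1.5,0.2],
    [0,1.5,0],
    [0,1.5,0],
    [0,1.5,0],
    [0,1.5,0],
    [0,1.5,0],
    [0,1.2,0],
    [0,0,0]
  ],
  "yaw": [0.2,0,0,0,0,0,0,0],
  "grip": [-1,-1,-1,-1,-1,-1,-1,-1]
}}

```text
time: 3.3
tool_pos: [0.518, 0.1557, 0.1376]
tool_rot: [0.483, -0.485, 0.516, -0.515]
contact_force: [0.0, -0.4, 0.5]
gripper_width: 0.998
```

```bash
cat >> h.py <<'E'
def snap(tag,boxes):
    from plant import cams
    for n,(x,y,w,h) in boxes.items():
        im=cams.grab_frame(n)['image'][:,:,::-1]; cv2.imwrite(f'pics/{tag}_{n}_full.png',im)
        k=min(800/w,600/h); cv2.imwrite(f'pics/{tag}_{n}.png',cv2.resize(im[y:y+h,x:x+w],None,fx=k,fy=k,interpolation=cv2.INTER_CUBIC))
E
python3 - <<'E'
from h import *
f=np.load('fit.npz');st=f['stand']
plan(place(st,[[-.04,0,.14]])[0],st[2])
snap('a',dict(side=(190,70,150,170),scene=(270,70,150,170)))
E
```

```text
t 3.3 pos [0.518  0.1557 0.1376] zhead -3.63 w 0.9976045156524829 F [ 0.  -0.4  0.5] q6 [ 0.15 -0.06  1.9  -0.    1.3   0.22]
tool y [-0.004 -0.001 -1.   ] yaw needed -0.16 slide cm in present axes [ 0.16 -0.24  0.19] tool x world [-0.063 -0.998  0.001]
slide cm in final axes [ 0.16 -0.24  0.19]
```

View pics/a_side.png

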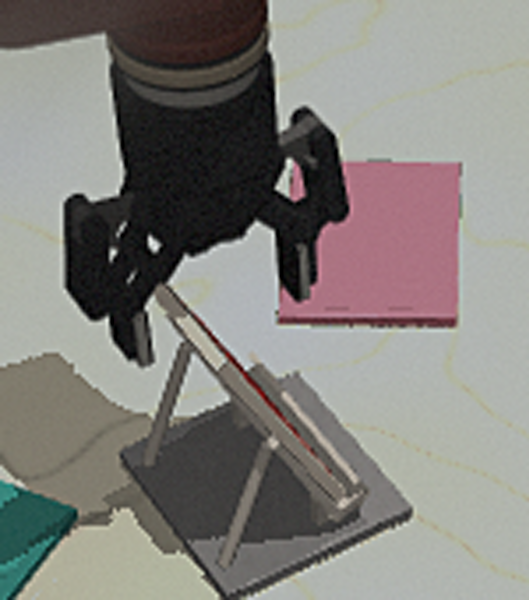

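View pics/a_scene.png

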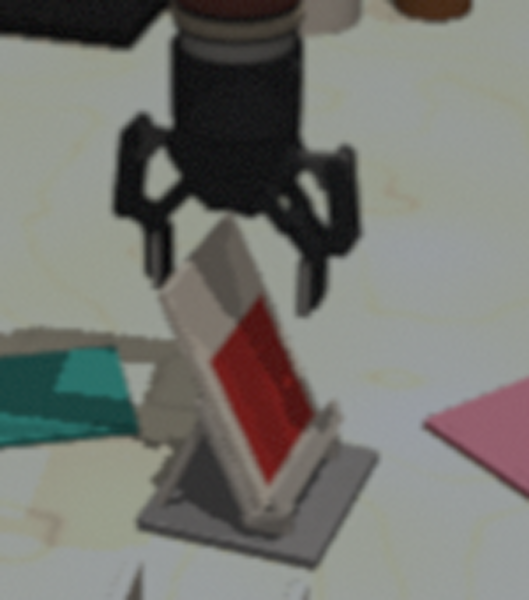

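The fingers straddle the panel's top and are clear of it on both sides. I'll half close and swing the panel upright with the rear finger.

Call:
{"name": "play_rows", "arguments": {
  "slide": [
    [0.1,0,0],
    [0,0,0],
    [0,0,0],
    [0,0,0.4],
    [0,0,0.5],
    [0,0,0.5],
    [0,0,0.5],
    [0,0,0.5],
    [0,0,0.5],
    [0,0,0.5]
  ],
  "yaw": [0,0,0,0,0,0,0,0,0,0],
  "grip": [-0.4,-0.2,0,0,0,0,0,0,0,0]
}}

```text
time: 4.4
tool_pos: [0.5538, 0.1526, 0.1402]
tool_rot: [0.484, -0.484, 0.516, -0.516]
contact_force: [0.1, 0.0, 0.7]
gripper_width: 0.501
```

Run:
```python
from h import *
f=np.load('fit.npz');st=f['stand']
plan(place(st,[[.003,0,.14]])[0],st[2])
snap('b',dict(side=(190,70,150,170),scene=(270,70,150,170)))
```

```text
t 4.4 pos [0.5538 0.1526 0.1402] zhead -3.65 w 0.5013410550343793 F [0.1 0.  0.7] q6 [ 0.14  0.02  1.82 -0.    1.3   0.2 ]
tool y [-0. -0. -1.] yaw needed -0.18 slide cm in present axes [0.06 0.02 0.89] tool x world [-0.064 -0.998  0.   ]
slide cm in final axes [0.07 0.02 0.89]
```

View pics/b_side.png

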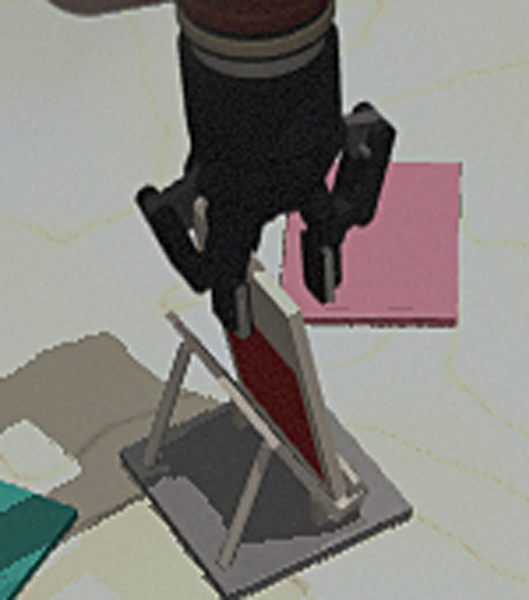

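View pics/b_scene.png

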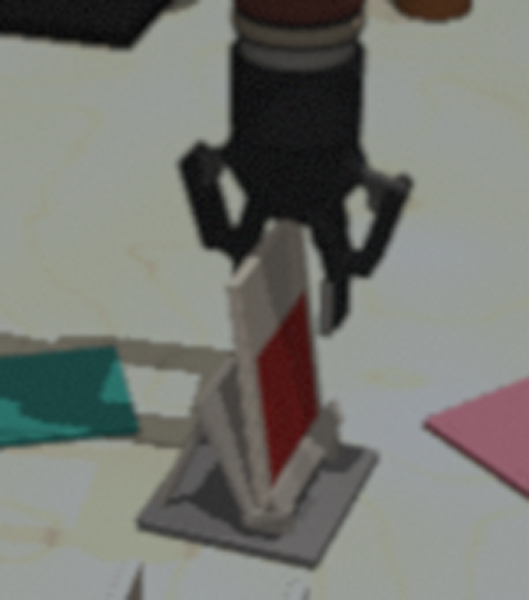

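The rear finger is carrying the panel and it is nearly upright. I'll move the last 0.9 cm and close.

Call:
{"name": "play_rows", "arguments": {
  "slide": [
    [0,0,0.3],
    [0,0,0.3],
    [0,0,0.3],
    [0,0,0],
    [0,0,0],
    [0,0,0],
    [0,0,0],
    [0,0,0],
    [0,0,0],
    [0,0,0]
  ],
  "yaw": [0,0,0,0,0,0,0,0,0,0],
  "grip": [0,0,0,0.3,0.5,0.7,0.9,1,1,1]
}}

```text
time: 5.5
tool_pos: [0.5599, 0.1523, 0.1404]
tool_rot: [0.482, -0.486, 0.517, -0.514]
contact_force: [-7.7, -0.3, 7.0]
gripper_width: 0.083
```

Run:
```python
from h import *
f=np.load('fit.npz');st=f['stand']
plan(place(st,[[.003,0,.14]])[0],st[2])
snap('c',dict(side=(190,70,150,170),scene=(270,70,150,170)))
```

```text
t 5.5 pos [0.5599 0.1523 0.1404] zhead -3.63 w 0.08331147477836535 F [-7.7 -0.3  7. ] q6 [0.14 0.04 1.81 0.   1.31 0.2 ]
tool y [-0.007  0.    -1.   ] yaw needed -0.17 slide cm in present axes [0.07 0.04 0.28] tool x world [-0.063 -0.998  0.   ]
slide cm in final axes [0.07 0.04 0.28]
```

View pics/c_side.png

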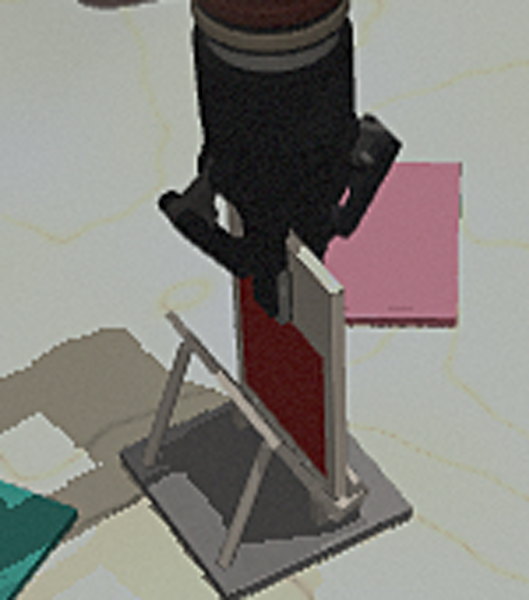

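View pics/c_scene.png

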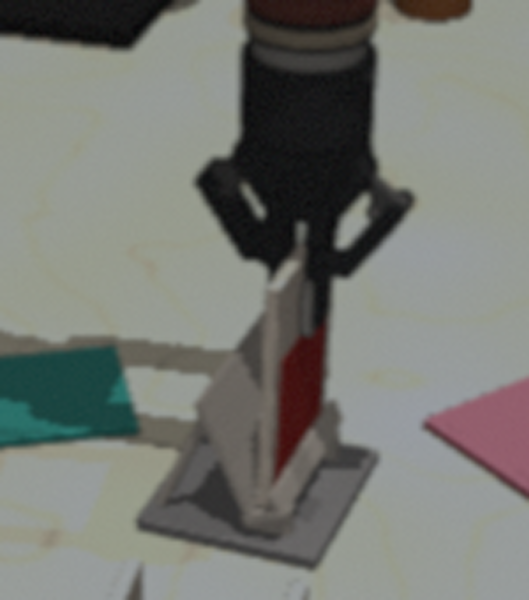

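The panel is upright and gripped, at about 7 mm opening. I'll lift it.

Call:
{"name": "play_rows", "arguments": {
  "slide": [
    [0,-0.5,0],
    [0,-0.8,0],
    [0,-1.2,0],
    [0,-1.5,0],
    [0,-1.5,0],
    [0,-1.5,0],
    [0,-1.5,0],
    [0,-1.0,0],
    [0,-0.5,0],
    [0,0,0],
    [0,0,0]
  ],
  "yaw": [0,0,0,0,0,0,0,0,0,0,0],
  "grip": [1,1,1,1,1,1,1,1,1,1,1]
}}

```text
time: 6.7
tool_pos: [0.562, 0.152, 0.2396]
tool_rot: [0.483, -0.484, 0.516, -0.515]
contact_force: [0.8, -0.2, -1.2]
gripper_width: 0.09
```

Run:
```python
from h import *
f=np.load('fit.npz');rk=f['rack']
plan(place(rk,[[-.08,0,.24]])[0],rk[2])
snap('d',dict(side=(170,30,160,180),scene=(270,30,150,170)))
```

```text
t 6.7 pos [0.562  0.152  0.2396] zhead -3.64 w 0.08953116663681043 F [ 0.8 -0.2 -1.2] q6 [ 0.14 -0.05  1.72 -0.    1.47  0.2 ]
tool y [-0.001 -0.    -1.   ] yaw needed -7.9 slide cm in present axes [ 3.545e+01 -3.000e-02 -5.490e+00] tool x world [-0.064 -0.998  0.   ]
slide cm in final axes [ 3.436e+01 -2.000e-02 -1.031e+01]
```

View pics/d_side.png

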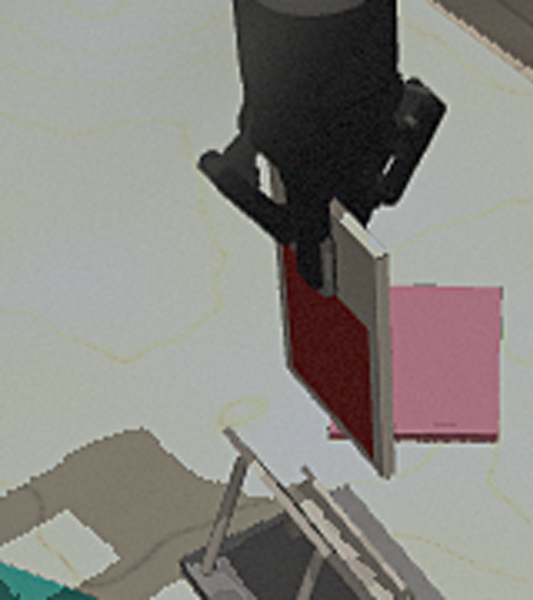

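View pics/d_scene.png

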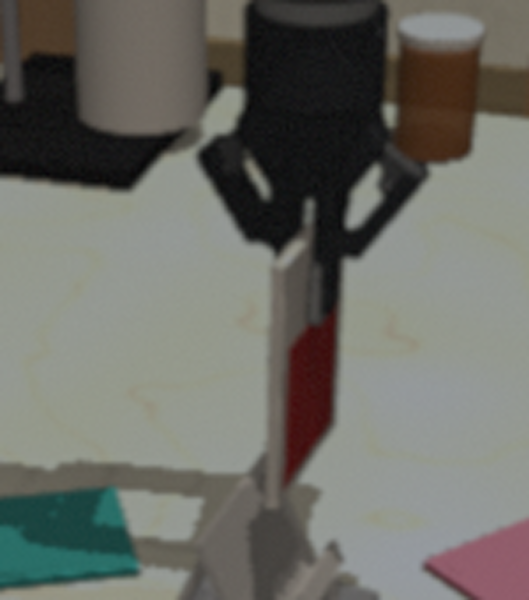

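The panel hangs plumb and clear of the stand. I'll carry it to above the free slot, shifting away from the green panel first.

Call:
{"name": "play_rows", "arguments": {
  "slide": [
    [0,0,0],
    [2,0,-2.5],
    [2.5,0,-2.6],
    [2.5,0,-2.6],
    [3,0,-2.6],
    [3.4,0,0],
    [3.5,0,0],
    [3.5,0,0],
    [3.5,0,0],
    [3.5,0,0],
    [3.5,0,0],
    [3.5,0,0]
  ],
  "yaw": [-7.9,0,0,0,0,0,0,0,0,0,0,0],
  "grip": [1,1,1,1,1,1,1,1,1,1,1,1]
}}

```text
time: 8.0
tool_pos: [0.4847, -0.1999, 0.2395]
tool_rot: [-0.518, 0.518, -0.482, 0.481]
contact_force: [0.8, -0.0, -1.3]
gripper_width: 0.085
```

Call:
{"name": "play_rows", "arguments": {
  "slide": [
    [0,0,0],
    [0,0,0],
    [0,0,0],
    [0,0,0]
  ],
  "yaw": [0,0,0,0],
  "grip": [1,1,1,1]
}}

```text
time: 8.4
tool_pos: [0.4851, -0.1976, 0.2401]
tool_rot: [0.519, -0.519, 0.481, -0.481]
contact_force: [0.2, 1.0, -1.7]
gripper_width: 0.086
```

Run:
```python
from h import *
f=np.load('fit.npz');rk=f['rack']
plan(place(rk,[[-.08,0,.24]])[0],rk[2])
snap('e',dict(side=(270,130,240,270),scene=(180,150,220,230)))
wr('pics/w2.png')
```

```text
t 8.4 pos [ 0.4851 -0.1976  0.2401] zhead 4.34 w 0.08607656473802495 F [ 0.2  1.  -1.7] q6 [-0.53 -0.19  1.85  0.    1.48 -0.6 ]
tool y [-0.  0. -1.] yaw needed 0.08 slide cm in present axes [ 0.07  0.01 -0.05] tool x world [ 0.076 -0.997 -0.   ]
slide cm in final axes [ 0.07  0.01 -0.05]
```

View pics/e_side.png

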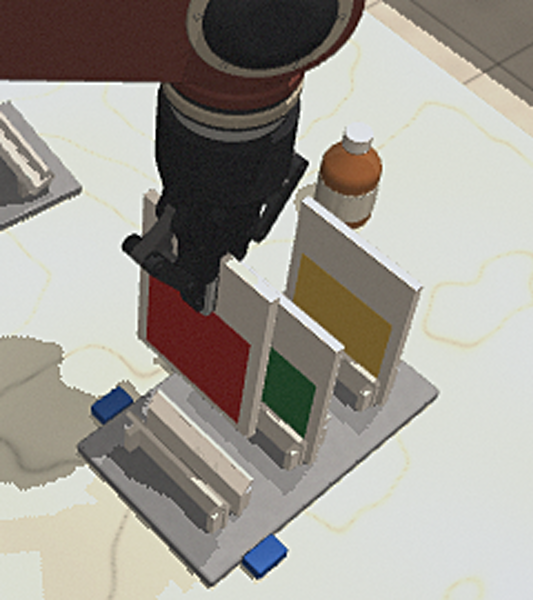

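View pics/e_scene.png

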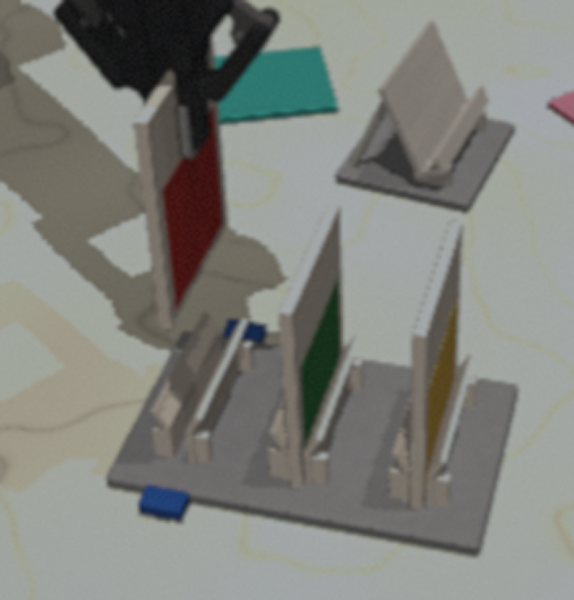

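View pics/w2.png

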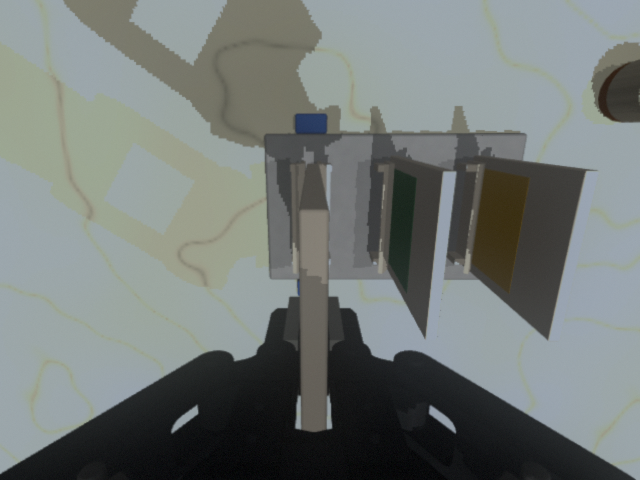

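Run:
```python
import cv2
im=cv2.imread('pics/w2.png')
def crop(x,y,w,h,name):
    k=min(800//w,600//h)
    o=cv2.resize(im[y:y+h,x:x+w],None,fx=k,fy=k,interpolation=cv2.INTER_CUBIC)
    for i in range(0,h,10):
        cv2.line(o,(0,i*k),(8,i*k),(0,0,255),1); cv2.putText(o,str(y+i),(10,i*k+4),0,.4,(0,0,255),1)
    for i in range(0,w,10):
        cv2.line(o,(i*k,0),(i*k,8),(0,0,255),1)
        if i%20==0: cv2.putText(o,str(x+i),(i*k,20),0,.4,(0,0,255),1)
    cv2.imwrite(name,o); print(k)
crop(255,105,115,195,'pics/w2a.png'); crop(360,115,240,170,'pics/w2b.png')
```

```text
3
3
```

View pics/w2a.png

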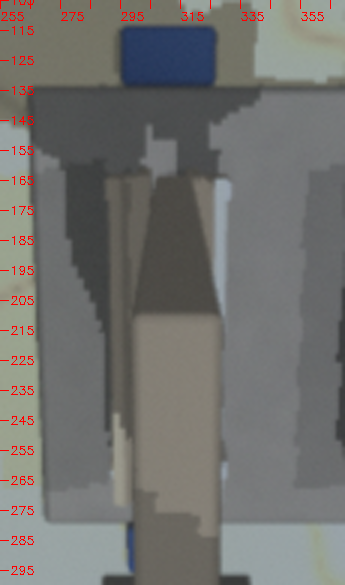

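View pics/w2b.png

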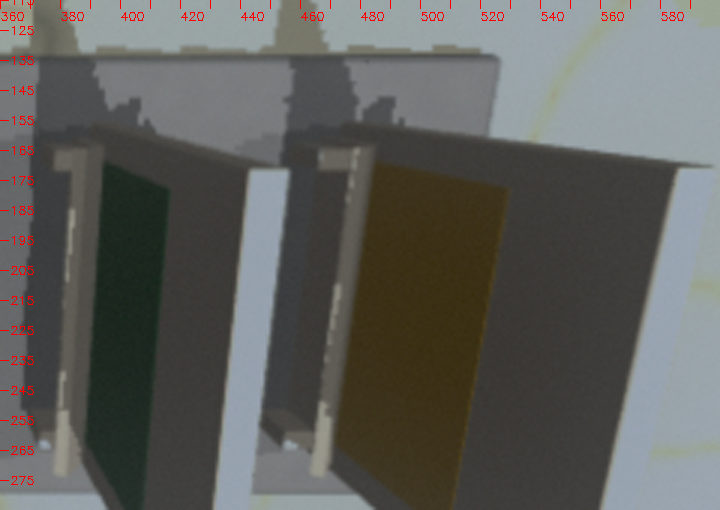

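```bash
cat > fit2.py <<'E'
from h import *
C['wrist']=pickle.load(open('pics/w2.png.pkl','rb'))
rk=np.load('fit.npz')['rack']
q=lambda u,v,k,x,y:px(u,v,k,x,y)
O=[q(27,87,3,255,105),q(48,522,3,255,105),q(500,55,3,360,115)]
R=np.array([[-125,75,12],[-125,-75,12],[125,75,12]])/1e3
print('pred-obs corners with scene/side fit',(proj('wrist',place(rk,R))-O).round(1).tolist())
# slot wall top-ends midline px and tab midline
mid=[[-.08,.05,.056],[-.08,.084,.006]]
print('mid pred',proj('wrist',place(rk,mid)).round(1).tolist(),'obs 310.9@164 , 310.7@124')
f=lambda p:(proj('wrist',place(p,R))-O).ravel()
r=least_squares(f,rk); print('rack wrist',r.x,np.degrees(r.x[2]),r.fun.round(1)); rw=r.x
print('mid pred',proj('wrist',place(rw,mid)).round(1).tolist())
# panel: vertical, params: x,y,yaw,foot z, +tilt about its y
E=[q(133,315,3,255,105),q(221,315,3,255,105),q(155,177,3,255,105),q(192,177,3,255,105)]
def pan(p,P):
    P=np.array(P)/1e3; a=p[4]
    Q=np.c_[np.cos(a)*P[:,0]-np.sin(a)*P[:,2],P[:,1],np.sin(a)*P[:,0]+np.cos(a)*P[:,2]+p[3]]
    return place(p,Q)
PE=[[-4,55,150],[4,55,150],[-4,55,0],[4,55,0]]
yaw=np.radians(4.34)
g=lambda p:(proj('wrist',pan([p[0],p[1],yaw,p[2],p[3]],PE))-E).ravel()
r=least_squares(g,[.485,-.198,.13,0]); print('panel x,y,footz,tilt',r.x,r.fun.round(2)); p=r.x
# foot in rack slot coordinates
for k,n in((rk,'rk'),(rw,'rw')):
    d=p[:2]-k[:2]; c,s=np.cos(k[2]),np.sin(k[2]); print(n,'foot in slot coords mm',1e3*(c*d[0]+s*d[1]+.08),1e3*(-s*d[0]+c*d[1]))
E
python3 fit2.py
```

```text
pred-obs corners with scene/side fit [[2.0, 1.8], [0.3, 2.5], [3.0, 2.2]]
mid pred [[312.8, 166.5], [312.9, 125.7]] obs 310.9@164 , 310.7@124
rack wrist [ 0.56249195 -0.19045628  0.07664622] 4.3915051220420915 [-0.2 -0.1 -1.3  1.   1.3 -0.4]
mid pred [[310.5, 164.3], [310.8, 123.7]]
panel x,y,footz,tilt [ 0.48445927 -0.19543967  0.12867538 -0.00405677] [-0.36 -0.1   0.36 -0.13  0.11  0.28 -0.11  0.28]
rk foot in slot coords mm -0.034932650984850766 2.851975125613345
rw foot in slot coords mm 1.814832200287622 1.0062934408117614
```

The wrist view holds both the panel's foot, at (306–319,164), and the slot walls. From it, the foot is about 1.8 mm off towards +x across the slot and 1 mm off along it. The scene/side fit instead says 0 and 2.9 mm. I'll take most of the wrist correction, lower to just above the mouth and look again.

Call:
{"name": "play_rows", "arguments": {
  "slide": [
    [0.15,0,-0.14],
    [0,1,0],
    [0,1.2,0],
    [0,1.2,0],
    [0,1.2,0],
    [0,1.0,0],
    [0,0.6,0],
    [0,0,0],
    [0,0,0],
    [0,0,0],
    [0,0,0]
  ],
  "yaw": [0,0,0,0,0,0,0,0,0,0,0],
  "grip": [1,1,1,1,1,1,1,1,1,1,1]
}}

```text
time: 9.65
tool_pos: [0.4843, -0.2005, 0.1791]
tool_rot: [0.518, -0.518, 0.481, -0.482]
contact_force: [-1.1, -0.0, -2.0]
gripper_width: 0.084
```

Run:
```python
from h import *
f=np.load('fit.npz');rk=f['rack']
plan(place(rk,[[-.08,0,.178]])[0],rk[2])
snap('f',dict(side=(280,200,150,180),scene=(200,200,130,150)))
wr('pics/w3.png')
im=cv2.imread('pics/w3.png')
x,y,w,h=225,60,180,150; k=4
o=cv2.resize(im[y:y+h,x:x+w],None,fx=k,fy=k,interpolation=cv2.INTER_CUBIC)
for i in range(0,h,10):
    cv2.line(o,(0,i*k),(8,i*k),(0,0,255),1); cv2.putText(o,str(y+i),(10,i*k+4),0,.4,(0,0,255),1)
for i in range(0,w,10):
    cv2.line(o,(i*k,0),(i*k,8),(0,0,255),1)
    if i%20==0: cv2.putText(o,str(x+i),(i*k,20),0,.4,(0,0,255),1)
cv2.imwrite('pics/w3a.png',o)
```

```text
t 9.65 pos [ 0.4843 -0.2005  0.1791] zhead 4.26 w 0.08350714751248377 F [-1.1 -0.  -2. ] q6 [-0.53 -0.14  1.91 -0.    1.37 -0.61]
tool y [ 0.001 -0.001 -1.   ] yaw needed 0.0 slide cm in present axes [-0.22  0.11  0.06] tool x world [ 0.074 -0.997  0.001]
slide cm in final axes [-0.22  0.11  0.06]
```

View pics/w3a.png

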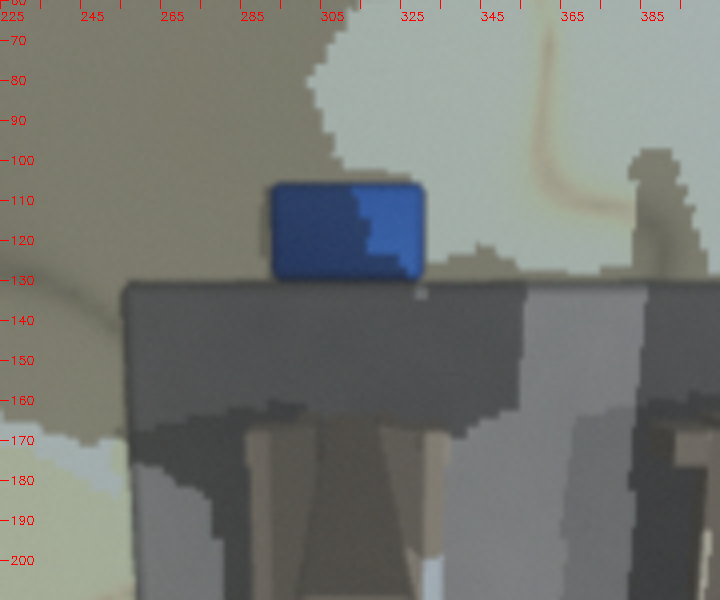

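View pics/f_side.png

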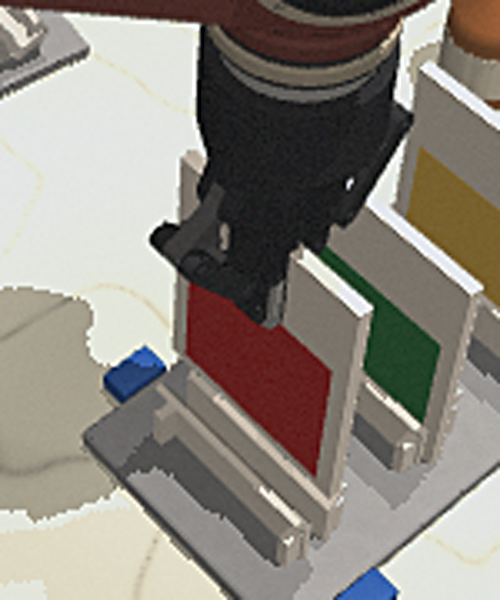

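View pics/f_scene.png

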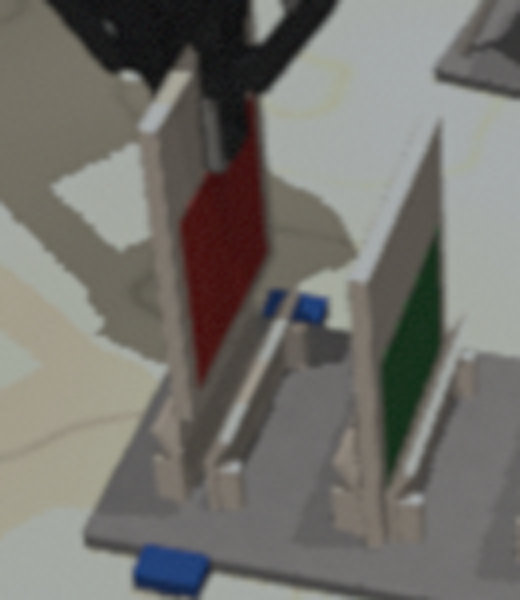

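In the wrist view the panel's foot is centred at crop x = 349 and the slot walls at 348.5, so it is aligned to within about 0.5 mm. I'll lower it in.

Call:
{"name": "play_rows", "arguments": {
  "slide": [
    [-0.1,0.6,0],
    [0,0.6,0],
    [0,0.5,0],
    [0,0.5,0],
    [0,0.5,0],
    [0,0.5,0],
    [0,0.5,0],
    [0,0.5,0],
    [0,0.5,0],
    [0,0,0],
    [0,0,0]
  ],
  "yaw": [0,0,0,0,0,0,0,0,0,0,0],
  "grip": [1,1,1,1,1,1,1,1,1,1,1]
}}

```text
time: 10.9
tool_pos: [0.4838, -0.1993, 0.1312]
tool_rot: [-0.518, 0.518, -0.481, 0.481]
contact_force: [0.4, -0.5, -2.3]
gripper_width: 0.086
```

Run:
```python
from h import *
f=np.load('fit.npz');rk=f['rack']
plan(place(rk,[[-.08,0,.1234]])[0],rk[2])
snap('g',dict(side=(280,200,150,180),scene=(200,200,130,150)))
```

```text
t 10.9 pos [ 0.4838 -0.1993  0.1312] zhead 4.25 w 0.08615244894749009 F [ 0.4 -0.5 -2.3] q6 [-0.53 -0.1   1.95 -0.    1.29 -0.61]
tool y [-0.  0. -1.] yaw needed -0.0 slide cm in present axes [-0.09  0.78  0.1 ] tool x world [ 0.074 -0.997 -0.   ]
slide cm in final axes [-0.09  0.78  0.1 ]
```

View pics/g_side.png

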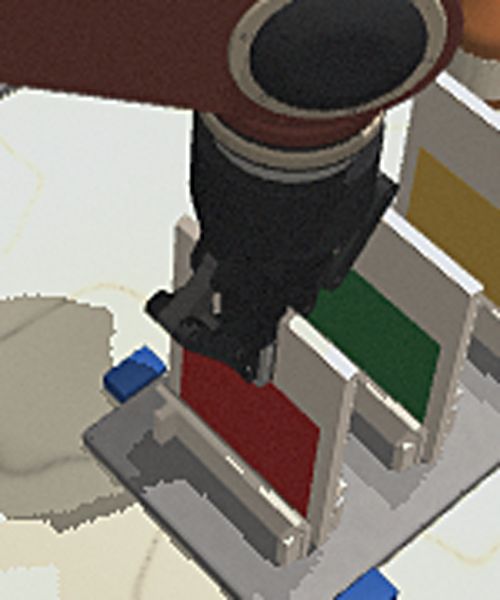

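View pics/g_scene.png

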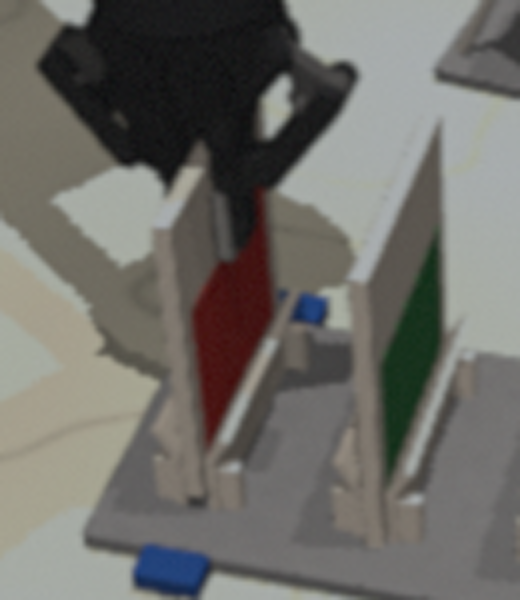

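The panel is inside the slot, the force is unchanged at its carried weight, and about 8 mm remain. I'll lower slowly and watch for contact.

Call:
{"name": "play_rows", "arguments": {
  "slide": [
    [0,0.2,0],
    [0,0.2,0],
    [0,0.1,0],
    [0,0.1,0],
    [0,0,0],
    [0,0,0]
  ],
  "yaw": [0,0,0,0,0,0],
  "grip": [1,1,1,1,1,1]
}}

```text
time: 11.6
tool_pos: [0.4838, -0.1993, 0.1253]
tool_rot: [-0.518, 0.518, -0.481, 0.481]
contact_force: [0.2, -0.2, -2.3]
gripper_width: 0.087
```

Call:
{"name": "play_rows", "arguments": {
  "slide": [
    [0,0.1,0],
    [0,0,0]
  ],
  "yaw": [0,0],
  "grip": [1,1]
}}

```text
time: 11.8
tool_pos: [0.4838, -0.1992, 0.1242]
tool_rot: [-0.518, 0.518, -0.481, 0.481]
contact_force: [-0.1, -0.2, -2.0]
gripper_width: 0.086
```

Call:
{"name": "play_rows", "arguments": {
  "slide": [
    [0,0.1,0],
    [0,0,0]
  ],
  "yaw": [0,0],
  "grip": [1,1]
}}

```text
time: 12.0
tool_pos: [0.4837, -0.1992, 0.1231]
tool_rot: [-0.518, 0.518, -0.481, 0.481]
contact_force: [-0.6, -0.4, -2.3]
gripper_width: 0.085
```

Call:
{"name": "play_rows", "arguments": {
  "slide": [
    [0,0.1,0],
    [0,0,0]
  ],
  "yaw": [0,0],
  "grip": [1,1]
}}

```text
time: 12.2
tool_pos: [0.4837, -0.1992, 0.1221]
tool_rot: [-0.518, 0.518, -0.481, 0.481]
contact_force: [-0.8, -0.3, -1.7]
gripper_width: 0.083
```

Call:
{"name": "play_rows", "arguments": {
  "slide": [
    [0,0.1,0],
    [0,0,0]
  ],
  "yaw": [0,0],
  "grip": [1,1]
}}

```text
time: 12.4
tool_pos: [0.4837, -0.1992, 0.1211]
tool_rot: [-0.518, 0.518, -0.481, 0.481]
contact_force: [-0.6, -0.1, -1.5]
gripper_width: 0.081
```

Call:
{"name": "play_rows", "arguments": {
  "slide": [
    [0,0.1,0],
    [0,0,0]
  ],
  "yaw": [0,0],
  "grip": [1,1]
}}

```text
time: 12.6
tool_pos: [0.484, -0.1994, 0.1207]
tool_rot: [0.518, -0.518, 0.481, -0.481]
contact_force: [-0.1, 0.1, 0.7]
gripper_width: 0.087
```

Run:
```python
from h import *
from plant import readout
print(readout.state()['contact_force'],readout.state()['joint_efforts'].round(2))
snap('i',dict(side=(320,260,90,110),scene=(220,230,70,110)))
```

```text
[-0.08206834  0.09373677  0.67278734] [ 1.200e-01 -3.062e+01 -3.443e+01  5.000e-02 -1.900e-01  2.000e-02]
```

View pics/i_side.png

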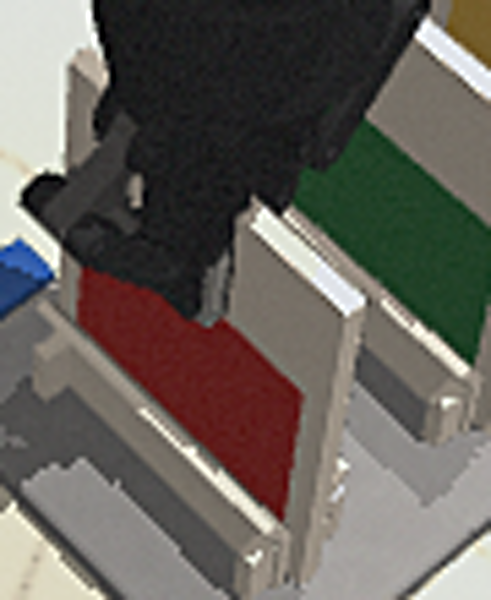

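View pics/i_scene.png

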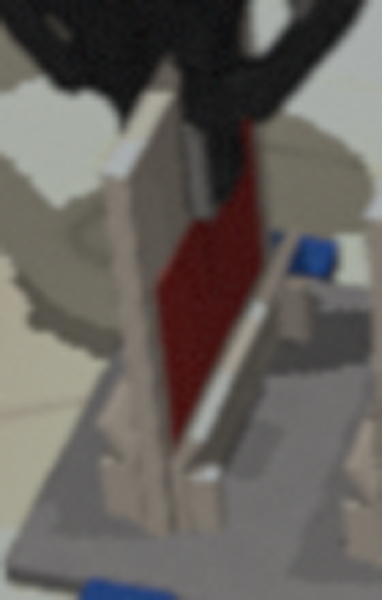

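The vertical force rose from −2.3 to +0.7 N and the TCP stopped following, which indicates the foot has reached the floor. One more millimetre should confirm it.

Call:
{"name": "play_rows", "arguments": {
  "slide": [
    [0,0.1,0],
    [0,0,0],
    [0,0,0]
  ],
  "yaw": [0,0,0],
  "grip": [1,1,1]
}}

```text
time: 13.0
tool_pos: [0.4842, -0.1995, 0.1207]
tool_rot: [0.518, -0.518, 0.481, -0.481]
contact_force: [-1.8, 0.4, 5.3]
gripper_width: 0.085
```

Contact with the floor is confirmed at +5 N with no further descent. I'll relieve the pressure, then open slowly.

Call:
{"name": "play_rows", "arguments": {
  "slide": [
    [0,-0.1,0],
    [0,0,0],
    [0,0,0],
    [0,0,0],
    [0,0,0],
    [0,0,0],
    [0,0,0],
    [0,0,0],
    [0,0,0],
    [0,0,0],
    [0,0,0]
  ],
  "yaw": [0,0,0,0,0,0,0,0,0,0,0],
  "grip": [1,1,0.75,0.65,0.5,0.35,0.2,0.1,0,0,0]
}}

```text
time: 14.1
tool_pos: [0.4838, -0.1993, 0.1204]
tool_rot: [0.518, -0.518, 0.481, -0.481]
contact_force: [-0.2, 0.3, -0.7]
gripper_width: 0.5
```

Run:
```python
from h import *
from plant import readout
s=readout.state(); print(s['contact_force'],s['gripper_width'],s['tool_pos'])
snap('j',dict(side=(300,200,130,190),scene=(200,200,110,150)))
```

```text
[-0.22339361  0.27616325 -0.70065628] 0.4999656100813047 [ 0.48382405 -0.19926054  0.1203526 ]
```

View pics/j_side.png

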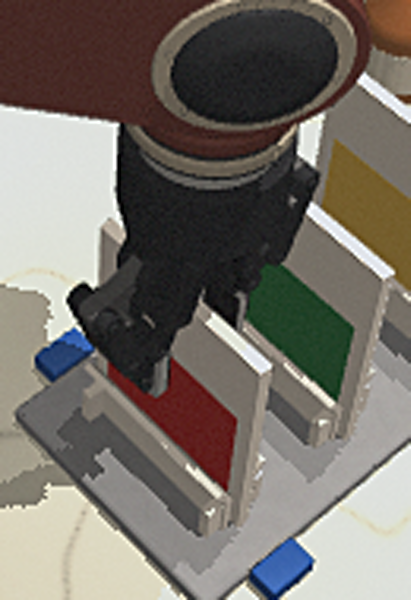

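View pics/j_scene.png

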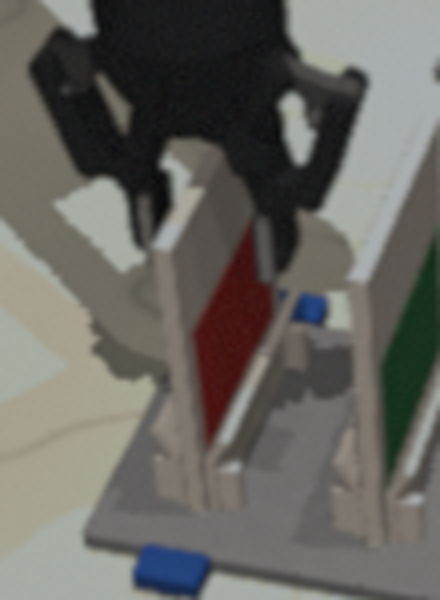

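The panel stands free between the open fingers. I'll retreat straight up.

Call:
{"name": "play_rows", "arguments": {
  "slide": [
    [0,-0.5,0],
    [0,-1,0],
    [0,-1.5,0],
    [0,-2,0],
    [0,-2,0],
    [0,-2,0],
    [0,-2,0],
    [0,-2,0],
    [0,0,0],
    [0,0,0],
    [0,0,0]
  ],
  "yaw": [0,0,0,0,0,0,0,0,0,0,0],
  "grip": [0,0,0,0,0,0,0,0,0,0,0]
}}

```text
time: 15.3
tool_pos: [0.4833, -0.199, 0.2493]
tool_rot: [-0.518, 0.518, -0.482, 0.481]
contact_force: [0.5, 0.9, -0.1]
gripper_width: 0.495
```

Run:
```python
from h import *
from plant import readout
s=readout.state(); print(s['contact_force'],s['gripper_width'],s['tool_pos'])
snap('k',dict(side=(210,120,280,290),scene=(200,130,280,240)))
wr('pics/w4.png')
```

```text
[ 0.45400975  0.88930201 -0.05221838] 0.49549848275761965 [ 0.48329221 -0.19897117  0.24927824]
```

View pics/k_side.png

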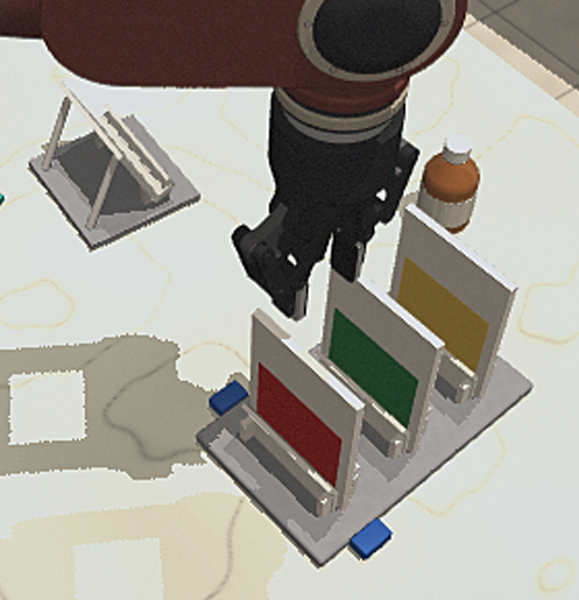

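View pics/k_scene.png

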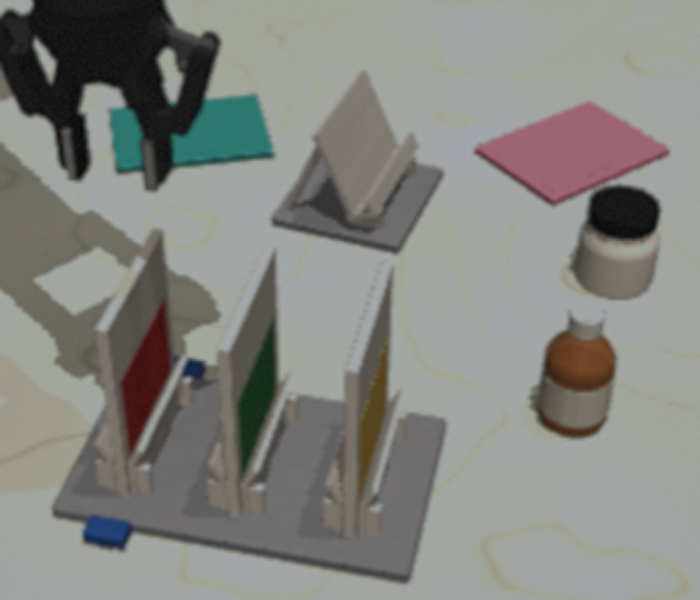

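View pics/w4.png

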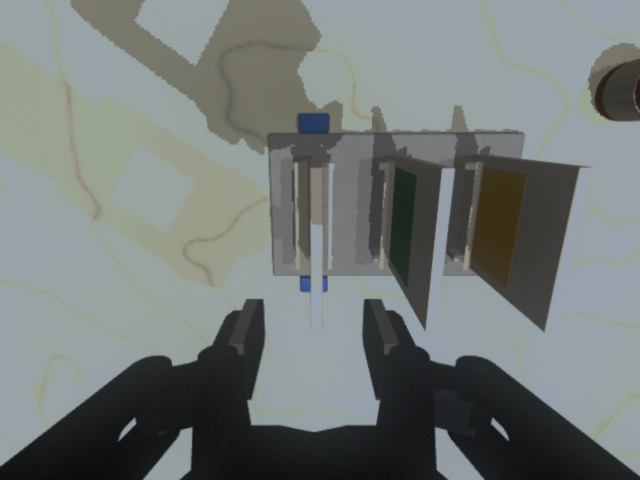

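Run:
```python
from h import *
C['wrist']=pickle.load(open('pics/w4.png.pkl','rb')); rk=np.load('fit.npz')['rack']
P=[[x,y,.162] for x in(-.08,0,.08) for y in(-.055,.055)]
ims={'side':'pics/k_side_full.png','scene':'pics/k_scene_full.png','wrist':'pics/w4.png'}
for n,(x,y,w,h) in dict(side=(310,230,150,100),scene=(230,210,140,90),wrist=(270,130,330,220)).items():
    im=cv2.imread(ims[n]); k=min(800//w,600//h); o=cv2.resize(im[y:y+h,x:x+w],None,fx=k,fy=k,interpolation=cv2.INTER_CUBIC)
    for q in proj(n,place(rk,P)): cv2.circle(o,(int((q[0]-x+.5)*k),int((q[1]-y+.5)*k)),5,(255,0,255),1)
    cv2.imwrite(f'pics/chk_{n}.png',o)
```

```text
(no output)
```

View pics/chk_side.png

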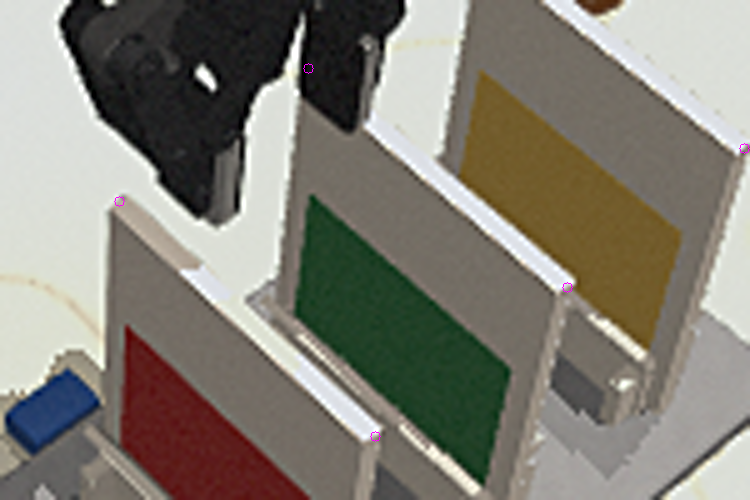

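View pics/chk_scene.png

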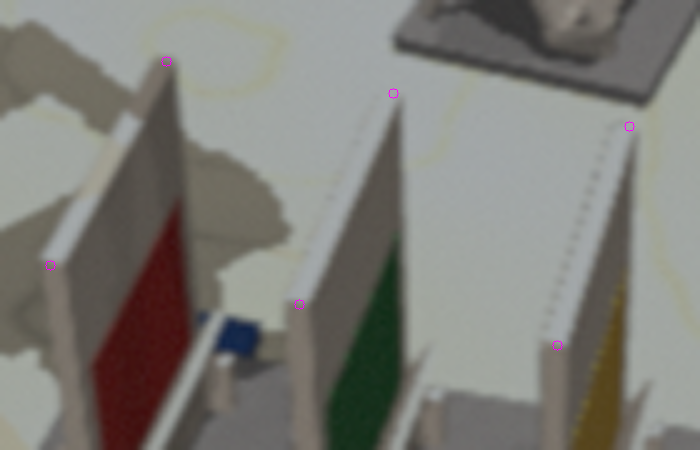

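View pics/chk_wrist.png

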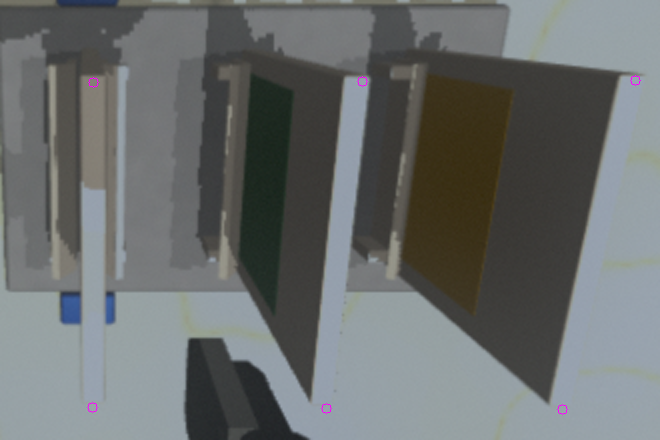

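The red panel's top corners match the seated, centred prediction as closely as the untouched green and yellow panels do. I'll hand the job in.

Run:
```python
from plant import workorder,readout
print(readout.state()['time'],workorder.job_done())
```

```text
the job is handed in; nothing more can be done
15.45 None
```

The red panel is standing upright in the free slot, and I handed the job in at 15.5 s. I swung it upright on the stand with the half-open jaws, gripped it and carried it to the slot. I lowered it until the foot met the floor: the vertical force went from −2.3 to +5.3 N with no further descent. Then I opened the jaws and backed off straight up.

- **Final position:** in all three cameras the red panel's top edge matches the position expected for a seated, centred panel, within about 2 mm. It matches as well as the untouched green and yellow panels do.
- **Robot and other items:** the gripper was about 8 cm above the panel with no contact force when I handed in. The green and yellow panels, jar and bottle looked undisturbed in the images.
- **Disagreement:** the scene and side cameras placed the rack about 2 mm away from where the wrist camera placed it. I used the wrist view for the insertion, and the panel went in without touching the slot sides.
- **Contact height:** the foot touched the floor about 2.7 mm lower than I had computed.

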